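# Free the pawl of a thickness gauge and bring its presser arm down on the sample

## Robot

A 7-joint arm with a two-finger parallel gripper is mounted at the origin on the work surface. World frame = base frame: x ahead of the robot, y to its left, z up, the work surface at z = 0. Lengths are in m, angles in rad, forces in N, time in s.
With the tool pointing down it reaches from about 0.4 to 0.875 m from the base axis. Payload 19.3 kg.
Tool frame: the origin (TCP) lies at the very end of the fingers, on their centre line; the grasp point (between the pads) lies 19 mm behind it; z points along the fingers, y is the direction in which the jaws open and shut (so a half turn about z gives the same grasp; the last joint's range is limited). The gripper opens to 85 mm and grips with 20 to 120 N. Pads are 22 mm wide; open, the fingers measure 114 mm over their backs; the gripper's body (76 mm by 85 mm) begins 54 mm behind the grasp point. The pads swing forward as they close: fully open they stand 13 mm farther back than shut.
Start: joints at [1.047, 0.521, -0.036, 1.599, 0.021, 1.021, -0.113], TCP at [0.274, -0.562, 0.231] pointing down, gripper open.
Joint ranges: [-2.91, 2.91], [-0.3, 2.13], [-1.5, 1.42], [0.17, 2.43], [-1.26, 4.41], [0.16, 1.93], [-2.52, 2.52]. Speed limits (rad/s): [1.89, 1.89, 2.39, 2.39, 3.01, 3.01, 3.01].

## Interface

Orientations are given as [roll, pitch, yaw] about the fixed x, y, z axes, in that order (R = Rz(yaw) Ry(pitch) Rx(roll)).
In Python, from workcell import telemetry, imaging, ticket gives the robot as it stands.
- The arm moves only by the tool carry_out, never from a script. Its argument "series" is a list of rows, each a list of 7 numbers: the shift along the tool's x, y, z in m, then the turn, a rotation vector about the tool's x, y, z in rad, then the closure in counts, from 0 (fully open) to 255 (shut). In form: [[tx, ty, tz, ax, ay, az, jaw], ...]. A call has 1 to 10 rows; each row is the pose to reach, as a shift and turn from the pose commanded when the call began, along the tool's axes at that moment; what a row does not reach only later rows make up. A row lasts 1/8 s, in which the tool goes at most 62.5 mm and 10.7 degrees, less where a joint would pass 70% of its speed; a pose out of reach is approached as far as the arm can. A call with a gripper value outside its range is refused whole. The fingers move at their own pace and stop on an object; "force" is the grip in N (left out, the last holds). Time passes only in rows, so rows that repeat a pose let the fingers close. It gives the time, the measured TCP pose, the force and the opening at its end, in the units of the state.
- telemetry.observe(): the state, without advancing time (a new reading comes with each control period).
- imaging.grab_frame(name): name is "scene" or "side" or "wrist"; returns (picture, depth): 480x640x3 uint8, blue, green, red; 480x640 float32, m along the optical axis (not along the pixel's ray), 0 where there is no reading.
- imaging.camera_info(name): a dict with "mtx" (3x3 intrinsics, pixels), "extrinsics" (4x4, takes a point from camera to world coordinates); the wrist camera has in their place "hand_eye" (4x4, takes a point from camera to tool coordinates, whose origin is the TCP and whose axes are the flange's). Camera axes: x right, y down, z forward; pixel columns grow to the right and rows downward; lengths in m; the calibration is good to about 2 mm. A picture is of the moment at which its call begins: read the wrist's pose just before it. camera_info takes no time and is no camera call.
- ticket.job_done(): hands the job in, once; it reports no verdict.
The state is a dict: "clock": time; "qpos": joint angles; "qd": joint speeds; "joint_efforts": joint torques, N m; "position": TCP position; "tool_rot": TCP orientation; "force": force on the tool from outside, world axes, zero at the start; "moment": the same for the moment, N m; "grip_width": finger opening in m.
Only numpy, scipy, OpenCV 4.12 (cv2) and the standard library are available. Lean on these libraries where they do the work, as an engineer would, in place of code of your own. Each camera call takes 0.05 s, during which the arm holds its last target.

## Task

Ready the bench thickness gauge for a reading: press down the tab of the ratchet pawl until the pawl is right out of the teeth (it stays there), then push the raised arm by its paddle all the way down, so that its foot rests over the white sample ring. Only press and push with the fingers: pinch and lift nothing, leave the sample, the tube, the steel block and the jar where they stand, and take the hand away at the end.

Things in the scene. Friction and masses are not known exactly. Their poses are not given: they have to be found in the camera images.
- stand: The gauge stand, fixed to the bench, grey base plate 290 x 90 x 14 mm (-130 to +160 mm along its own x). Origin under the arm's hinge, on the bench; z up. The raised arm reaches out along the stand's own -x, the pawl's tab lies along its +x. Where it stands and its yaw vary. Tallest part of the stand itself: two cheeks by the pawl pin, 138 mm high.
- lever (a joint): Angle of the arm about its level hinge, rad. 0 = raised to the top stop (arm 0.70 rad above level), 0.70 = pushed fully down to its stop (arm level, foot just over the sample). It starts near 0.05. The hinge is stiff: the arm stays where it is left and needs about 4 to 8 N on its paddle to push it down. While the pawl is in the teeth of the hub it stops at about 0.10.
- pawl (a joint): Angle of the rocking pawl, rad. 0 = hook fully in the teeth, 0.35 = tab pressed down to its stop. Its hook is clear of the teeth above about 0.18. It is stiff and stays where it is left; about 3 N on the tab moves it.
- lever_hinge (a point): Hinge axis of the arm, 80 mm above the bench, over the stand's origin; the axis is the stand's own y.
- lever_paddle (a point): Centre of the top face of the dark paddle at the arm's outer end, 46 mm long, 40 mm wide, 161 mm out from the hinge along the arm and 10 mm above the arm's centre line. The face slopes 0.35 rad down towards the hinge when raised, 0.35 rad down outward when level. The point goes from 192 mm above the bench (raised) to 90 mm (fully down), and 44 mm outward along the stand's -x.
- pawl_hinge (a point): Pin of the pawl, 128 mm above the bench, 62 mm along the stand's +x from the arm's hinge; its axis is the stand's own y.
- pawl_tab (a point): Centre of the top face of the pawl's dark tab, 34 mm along the stand's x, 40 mm wide, 7 mm thick, level at the start; 55 mm beyond the pawl's pin along the stand's +x and 147 mm above the bench when the pawl is in; it goes down 19 mm to the stop (127 mm above the bench), and 6 mm outward.
- sample_mid (a point): Centre of the loose white ceramic sample ring, 32 mm outside diameter, 8 mm thick, lying on the 34 mm high round steel anvil of the stand below the arm. Leave it.
- tube_mid (a point): Centre of a loose white plastic cylinder standing upright beside the stand, 26 mm diameter, 55 mm high. Leave it.
- block_mid (a point): Centre of a loose steel block beside the stand, 30 x 20 mm, 35 mm high. Leave it.
- jar_mid (a point): Centre of a loose lidded jar beside the pawl end of the stand, 44 mm diameter, 55 mm high. Leave it.
Things that resemble listed ones, but are neither listed nor needed, are in the scene too. Of the things like the part that bears sample_mid, leave any that is black or turquoise; of the rest the smaller one is meant.

How it is judged:
On the way, in this order (a step that is already met when the one before it is completed fails the run):
1. the pawl is pressed out of the teeth while the arm is still up (value of joint pawl above 0.2 rad and value of joint lever below 0.2 rad), for 0.2 s.
2. the arm is pushed fully down past the teeth, the pawl clear of them (value of joint lever above 0.66 rad and value of joint pawl above 0.16 rad), for 0.2 s.
At the end, for the whole second after the job is handed in: The arm rests within 0.04 rad of fully down (joint lever above 0.66), the pawl is still clear of the teeth (joint pawl above 0.16), the sample lies on the anvil within 10 mm of where it was, the tube, block and jar within 20 mm of where they stood (all of step 2 and velocity of joint lever between -0.05 and 0.05 rad/s and z of sample_mid in the frame of stand between 0.034 and 0.042 m and not (distance of sample_mid from where it was at the start of the episode above 0.01 m) and not (distance of tube_mid from where it was at the start of the episode above 0.02 m) and not (distance of block_mid from where it was at the start of the episode above 0.02 m) and not (distance of jar_mid from where it was at the start of the episode above 0.02 m)); the robot touches nothing.
It fails at once if the sample ring is shifted more than 10 mm or lifted (distance of sample_mid from where it was at the start of the episode above 0.01 m).
It fails at once if the tube, block or jar is carried, lifted or knocked (moved more than 20 mm) (distance of any of tube_mid, block_mid, jar_mid from where it was at the start of the episode above 0.02 m).
It also fails if it takes over 40 s, if anything falls off the work surface, if the arm or the gripper's body presses on something with over 40 N, if the wrist force passes 120 N, or if a joint passes its speed limit or range.

## Working session

There is one attempt and no reset: what is moved stays moved. The work goes in short steps, Python scripts to look and compute and a tool call to move; the robot and the scene stay as the last step left them, time stands still between calls to the robot, and variables do not carry over. Pictures are saved under pics/ and viewed, and the job is handed in when it is done.

Besides the shell and the picture viewer there is one more tool, called after "Request:" as name(argument=value, ...), one argument or row to a line, values as JSON. carry_out: Moves the arm, as the interface text tells. Its arguments: {"type":"object","properties":{"series":{"type":"array"},"force":{"type":"number"}},"required":["series"]}

```bash
ls; mkdir -p pics
python3 - <<'E'
from workcell import telemetry, imaging
import cv2,numpy as np
print(telemetry.observe())
for n in ["scene","side","wrist"]:
    p,d=imaging.grab_frame(n); cv2.imwrite(f"pics/{n}0.png",p); np.save(f"pics/{n}0.npy",d); print(n,imaging.camera_info(n))
E
```

```text
pics
{'clock': 0.0, 'qpos': array([ 1.04683799,  0.52206079, -0.03634955,  1.6000268 ,  0.02119249,
        1.02106524, -0.11281171]), 'qd': array([-6.55682142e-05,  1.83266945e-03, -1.52614893e-05,  2.39461960e-04,
       -3.93029538e-04, -4.73207975e-04,  1.74922804e-03]), 'joint_efforts': array([-1.76423114e-04, -9.27102757e+01,  1.98024720e+00, -3.69935632e+01,
        1.79134874e-02,  8.18618399e-03, -4.34278388e-05]), 'position': array([ 0.27379557, -0.56145377,  0.23068959]), 'tool_rot': array([-3.14041891e+00,  6.59301157e-05,  4.53752307e-01]), 'force': array([0.7726679 , 1.01499196, 0.63000772]), 'moment': array([-0.00858552,  0.03259421, -0.00271666]), 'grip_width': 0.08520375386953402}
scene {'mtx': array([[596.34648092,   0.        , 320.62742099],
       [  0.        , 596.34648092, 238.36452418],
       [  0.        ,   0.        ,   1.        ]]), 'extrinsics': array([[-0.44194258,  0.77486493, -0.4519636 ,  0.93941785],
       [ 0.89703378,  0.37941885, -0.22665334,  0.20183931],
       [-0.00414222, -0.50559438, -0.86276136,  0.75657074],
       [ 0.        ,  0.   
[... 286 characters left out ...]
[-0.47549525, -0.66528852,  0.5755827 , -0.37238912],
       [ 0.01786233, -0.66144723, -0.74977896,  0.65866213],
       [ 0.        ,  0.        ,  0.        ,  1.        ]])}
wrist {'mtx': array([[406.57925966,   0.        , 308.12696149],
       [  0.        , 406.57925966, 245.01730381],
       [  0.        ,   0.        ,   1.        ]]), 'hand_eye': array([[ 2.19705707e-04, -9.61429653e-01, -2.75050856e-01,
         6.96122817e-02],
       [ 9.99999569e-01,  4.59445756e-04, -8.07193134e-04,
         3.89191606e-04],
       [ 9.02430364e-04, -2.75050560e-01,  9.61429340e-01,
        -1.42551158e-01],
       [ 0.00000000e+00,  0.00000000e+00,  0.00000000e+00,
         1.00000000e+00]])}
```

View pics/scene0.png

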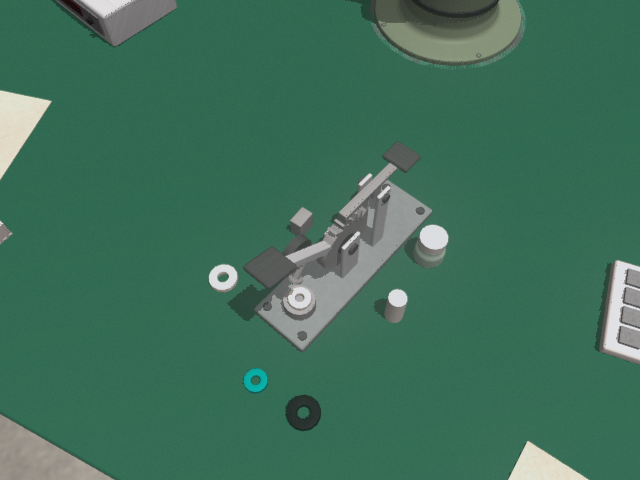

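View pics/side0.png

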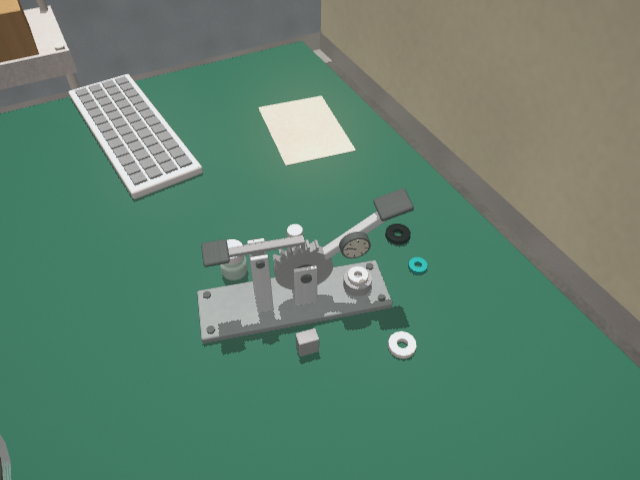

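View pics/wrist0.png

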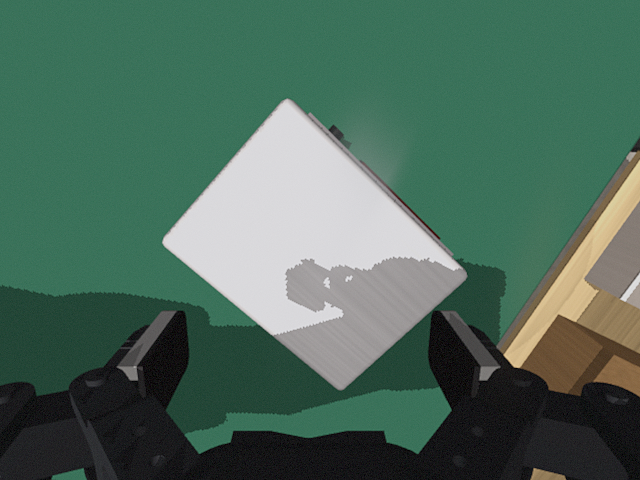

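The scene view shows the paddle at (270,267), the tab at (402,157) and the ring on the anvil at (299,298). The side view shows the tab at (216,252) and the paddle at (394,204). Next I measure these from both views.

```bash
cat > h.py <<'E'
import numpy as np,cv2
from workcell import imaging
def cloud(n,d):
    c=imaging.camera_info(n);K=c["mtx"];v,u=np.mgrid[0:480,0:640]
    P=np.stack([(u-K[0,2])/K[0,0]*d,(v-K[1,2])/K[1,1]*d,d],-1)
    E=c["extrinsics"];return P@E[:3,:3].T+E[:3,3]
E
python3 - <<'E'
from h import *
np.set_printoptions(precision=4,suppress=True)
R={'scene':dict(tab=(380,140,425,175),pad=(240,245,300,290)),'side':dict(tab=(198,236,236,270),pad=(370,186,418,220))}
for n in R:
    p=cv2.imread(f"pics/{n}0.png");d=np.load(f"pics/{n}0.npy");W=cloud(n,d)
    dark=(p.max(2)<75)&(p.max(2).astype(int)-p.min(2)<20)
    for k,(a,b,c,e) in R[n].items():
        m=np.zeros_like(dark);m[b:e,a:c]=dark[b:e,a:c]
        m&=(W[...,2]>(.125 if k=='tab' else .14))&(d>0)
        nn,l,s,_=cv2.connectedComponentsWithStats(m.astype(np.uint8));i=1+s[1:,4].argmax();m=l==i
        m=cv2.erode(m.astype(np.uint8),np.ones((3,3)))>0
        Q=W[m]; ctr=np.median(Q,0);u,sv,vt=np.linalg.svd(Q-Q.mean(0),full_matrices=False)
        print(n,k,m.sum(),s[i],"mean",Q.mean(0),"normal",vt[2],"long",vt[0],"ext",np.ptp(Q@vt.T,axis=0))
    # base plate top z ~14mm
    hsv=cv2.cvtColor(p,cv2.COLOR_BGR2HSV)
    m=(abs(W[...,2]-.014)<.005)&(hsv[...,1]<60)&(d>0)
    nn,l,s,_=cv2.connectedComponentsWithStats(m.astype(np.uint8));i=1+s[1:,4].argmax()
    r=cv2.minAreaRect((W[l==i][:,:2]*1000).astype(np.float32));print("base",r,np.round(cv2.boxPoints(r)),W[l==i][:,2].mean())
E
```

```text
return _methods._mean(a, axis=axis, dtype=dtype,
  ret = um.true_divide(
<stdin>:12: RuntimeWarning: Mean of empty slice.
<stdin>:13: RuntimeWarning: Mean of empty slice.
Traceback (most recent call last):
IndexError: index 2 is out of bounds for axis 0 with size 0
```

Run:
```python
from h import *
np.set_printoptions(precision=3,suppress=True)
for n,pts in dict(scene=[(402,157),(270,267),(350,290),(299,310),(100,300)],side=[(216,252),(394,204),(235,310),(450,400)]).items():
    p=cv2.imread(f"pics/{n}0.png");d=np.load(f"pics/{n}0.npy");W=cloud(n,d)
    for u,v in pts: print(n,u,v,p[v,u],d[v,u],W[v,u])
```

```text
scene 402 157 [89 92 86] 0.7683731 [0.465 0.082 0.146]
scene 270 267 [90 90 87] 0.64171356 [0.697 0.019 0.188]
scene 350 290 [157 158 152] 0.81541365 [0.608 0.08  0.017]
scene 299 310 [120 123 125] 0.78266233 [0.671 0.035 0.034]
scene 100 300 [ 84 107  53] 0.82768494 [ 0.767 -0.228  0.   ]
side 216 252 [113 116 113] 0.6740578 [0.464 0.078 0.146]
side 394 204 [112 116 113] 0.6810764 [0.695 0.013 0.186]
side 235 310 [179 181 177] 0.77158475 [0.473 0.072 0.014]
side 450 400 [102 126  67] 0.6984192 [ 0.678 -0.191 -0.   ]
```

Run:
```python
from h import *
np.set_printoptions(precision=4,suppress=True)
S={'scene':dict(tab=(402,157),pad=(270,267)),'side':dict(tab=(216,252),pad=(394,204))}
for n in S:
    p=cv2.imread(f"pics/{n}0.png");d=np.load(f"pics/{n}0.npy");W=cloud(n,d)
    g=p.astype(int)
    for k,(x,y) in S[n].items():
        m=(abs(g-g[y,x]).max(2)<28)&(W[...,2]>(.138 if k=='tab' else .16))&(d>0)
        nn,l=cv2.connectedComponents(m.astype(np.uint8));m=l==l[y,x]
        Q=W[m];vt=np.linalg.svd(Q-Q.mean(0),full_matrices=False)[2]
        r=cv2.minAreaRect((Q[:,:2]*1000).astype(np.float32))
        print(n,k,m.sum(),"mean",Q.mean(0),"normal",vt[2],"z",Q[:,2].min(),Q[:,2].max(),"rect",r)
    hsv=cv2.cvtColor(p,cv2.COLOR_BGR2HSV)
    m=(abs(W[...,2]-.014)<.006)&(hsv[...,1]<60)&(d>0)
    Q=W[m];Q=Q[np.linalg.norm(Q[:,:2]-[.58,.05],axis=1)<.2]
    r=cv2.minAreaRect((Q[:,:2]*1000).astype(np.float32));print("base",r,cv2.boxPoints(r).round().tolist())
    # other things
    m=((W[...,2]>.02)&(d>0)&(W[...,0]>.3)&(W[...,0]<.9)&(abs(W[...,1])<.35)).astype(np.uint8)
    nn,l,s,_=cv2.connectedComponentsWithStats(m)
    for i in range(1,nn):
        if s[i,4]>60: Q=W[l==i];print("  obj",s[i],Q.min(0),Q.max(0))
```

```text
scene tab 766 mean [0.4756 0.0786 0.1461] normal [0.0605 0.0118 0.9981] z 0.13837477095930872 0.14993378378910616 rect ((512.4642333984375, 66.19062805175781), (39.460105895996094, 136.456298828125), 73.90628814697266)
scene pad 1235 mean [0.6969 0.0189 0.1865] normal [ 0.2679 -0.0917 -0.9591] z 0.1756298620734671 0.1943977611758213 rect ((695.4844360351562, 17.980060577392578), (40.079959869384766, 44.42512893676758), 74.74080657958984)
base ((586.3639526367188, 69.27310180664062), (246.7432861328125, 328.449951171875), 61.94832229614258) [[383.0, 38.0], [673.0, -117.0], [789.0, 101.0], [499.0, 255.0]]
  obj [ 243  141  178  179 7586] [ 0.4428 -0.0062  0.0202] [0.7212 0.1026 0.1944]
  obj [290 207  23  26 360] [ 0.5246 -0.0407  0.02  ] [ 0.5583 -0.0174  0.0396]
  obj [414 225  34  39 997] [0.4819 0.1334 0.0201] [0.5249 0.1763 0.06  ]
  obj [385 289  23  29 490] [0.5952 0.1331 0.0201] [0.6222 0.1582 0.0589]
side tab 748 mean [0.4801 0.072  0.1451] normal [-0.0543  0.0271 -0.9982] z 0.13801710839065617 0.14928995672748946 rect ((512.1356201171875, 64.93705749511719), (39.112098693847656, 134.71922302246094), 74.40201568603516)
side pad 707 mean [0.6946 0.0157 0.1857] normal [-0.2827  0.0823  0.9557] z 0.16850370366963185 0.19334352913307645 rect ((694.9100952148438, 16.377914428710938), (39.70555877685547, 43.091827392578125), 74.03104400634766)
base ((586.5576782226562, 68.44384765625), (247.84317016601562, 329.3195495605469), 61.655853271484375) [[383.0, 38.0], [673.0, -119.0], [790.0, 99.0], [500.0, 256.0]]
  obj [ 201  189  213  123 7676] [ 0.4422 -0.0086  0.02  ] [0.7197 0.173  0.1933]
  obj [343 267  29  29 643] [0.6359 0.0032 0.0203] [0.6794 0.0471 0.0461]
  obj [295 329  24  22 376] [ 0.5251 -0.0433  0.0201] [ 0.5567 -0.0197  0.0374]
```

Request:
carry_out(
  series=[
    [0.04, -0.02, -0.04, 0, 0, -0.08, 255],
    [0.09, -0.05, -0.05, 0, 0, -0.16, 255],
    [0.14, -0.075, -0.05, 0, 0, -0.25, 255],
    [0.19, -0.1, -0.05, 0, 0, -0.35, 255],
    [0.24, -0.13, -0.05, 0, 0, -0.45, 255],
    [0.29, -0.155, -0.05, 0, 0, -0.55, 255],
    [0.339, -0.18, -0.05, 0, 0, -0.65, 255],
    [0.357, -0.23, -0.05, 0, 0, -0.75, 255],
    [0.375, -0.28, -0.05, 0, 0, -0.85, 255],
    [0.395, -0.337, -0.05, 0, 0, -0.85, 255],
  ],
)

```text
clock: 1.4
position: [0.4808, -0.0843, 0.2811]
tool_rot: [-3.141, 0.0, 1.305]
force: [0.8, 1.3, -0.4]
grip_width: 0.0
```

Request:
carry_out(
  series=[
    [0.05, -0.02, 0.0, 0, 0, 0, 255],
    [0.1, -0.04, 0.02, 0, 0, 0, 255],
    [0.155, -0.064, 0.05, 0, 0, 0, 255],
    [0.155, -0.064, 0.09, 0, 0, 0, 255],
    [0.155, -0.064, 0.11, 0, 0, 0, 255],
    [0.155, -0.064, 0.12, 0, 0, 0, 255],
    [0.155, -0.064, 0.12, 0, 0, 0, 255],
  ],
)

```text
clock: 2.28
position: [0.4604, 0.0806, 0.1612]
tool_rot: [-3.141, 0.0, 1.304]
force: [0.6, 0.1, -0.4]
grip_width: -0.0001
```

Run:
```python
from h import *
from workcell import telemetry
print(telemetry.observe())
for n in ["scene","side"]:
    p,d=imaging.grab_frame(n); cv2.imwrite(f"pics/{n}1.png",p); np.save(f"pics/{n}1.npy",d)
a=cv2.imread("pics/scene1.png")[80:360,200:520];b=cv2.imread("pics/side1.png")[120:400,150:470]
cv2.imwrite("pics/c1.png",cv2.resize(np.hstack([a,b]),(800,350)))
```

```text
{'clock': 2.275, 'qpos': array([ 0.06908062,  0.40687418, -0.46545913,  2.05317942,  0.26659682,
        0.73921864, -0.82956837]), 'qd': array([ 0.00697425, -0.02052599, -0.00597288, -0.0120296 , -0.00652828,
        0.01253752,  0.00670102]), 'joint_efforts': array([ -0.55135466, -67.65276432,  -4.5955427 , -27.23584235,
         0.26033831,  -0.42932438,  -0.23679201]), 'position': array([0.46042582, 0.08056915, 0.1612177 ]), 'tool_rot': array([-3.14110934e+00,  1.86109808e-04,  1.30356087e+00]), 'force': array([ 0.5925899 ,  0.0681752 , -0.35923956]), 'moment': array([ 0.00083872,  0.00793686, -0.03355841]), 'grip_width': -9.025404582917382e-05}
```

View pics/c1.png

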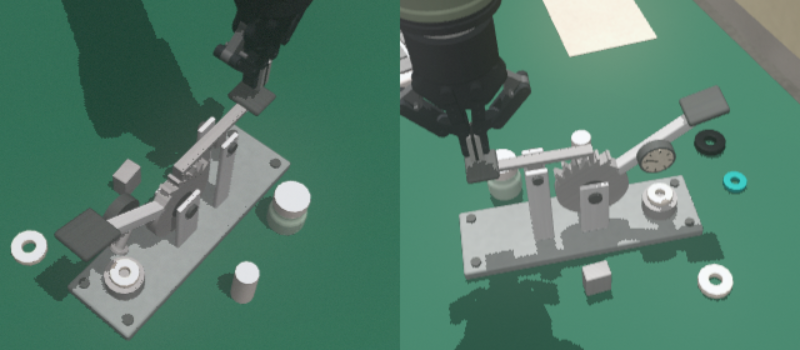

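Both views show the fingertip over the tab with nothing else near it. I press down now.

Request:
carry_out(
  series=[
    [0, 0, 0.008, 0, 0, 0, 255],
    [0, 0, 0.014, 0, 0, 0, 255],
    [0, 0, 0.018, 0, 0, 0, 255],
    [0, 0, 0.022, 0, 0, 0, 255],
    [0, 0, 0.025, 0, 0, 0, 255],
    [0, 0, 0.028, 0, 0, 0, 255],
    [0, 0, 0.028, 0, 0, 0, 255],
  ],
)

```text
clock: 3.25
position: [0.4605, 0.0807, 0.1331]
tool_rot: [-3.142, -0.0, 1.304]
force: [-0.8, 0.1, -1.1]
grip_width: -0.0
```

Request:
carry_out(
  series=[
    [0, 0, 0.003, 0, 0, 0, 255],
    [0, 0, 0.005, 0, 0, 0, 255],
    [0, 0, 0.005, 0, 0, 0, 255],
  ],
)

```text
clock: 3.62
position: [0.4607, 0.0807, 0.1287]
tool_rot: [3.141, -0.0, 1.304]
force: [-4.9, -0.4, 15.9]
grip_width: -0.0
```

Run:
```python
from h import *
from workcell import telemetry
print(telemetry.observe()['force'])
for n in ["scene","side"]:
    p,d=imaging.grab_frame(n); cv2.imwrite(f"pics/{n}2.png",p); np.save(f"pics/{n}2.npy",d)
a=cv2.imread("pics/scene2.png")[80:360,200:520];b=cv2.imread("pics/side2.png")[120:400,150:470]
cv2.imwrite("pics/c2.png",cv2.resize(np.hstack([a,b]),(800,350)))
```

```text
[-4.85422503 -0.3621597  15.85530071]
```

View pics/c2.png

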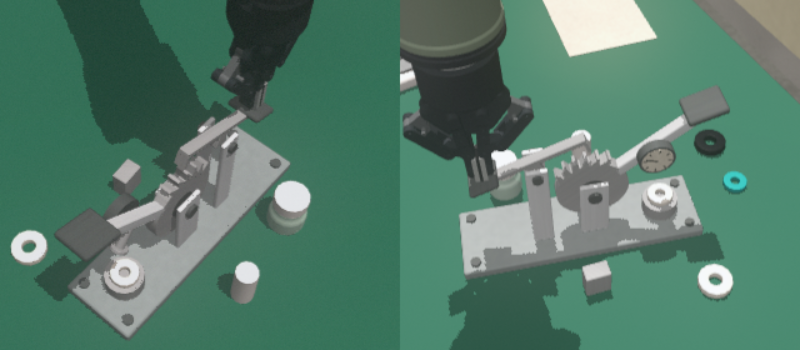

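The pawl is at its stop: 16 N on the tool, and the hook is visibly lifted out. Next I retreat upward and move over the paddle.

Request:
carry_out(
  series=[
    [0, 0, -0.03, 0, 0, 0, 255],
    [0, 0, -0.075, 0, 0, 0, 255],
    [0, 0.03, -0.107, 0, 0, 0, 255],
    [0, 0.08, -0.107, 0, 0, 0, 255],
    [0, 0.13, -0.107, 0, 0, 0, 255],
    [0, 0.18, -0.107, 0, 0, 0, 255],
    [0, 0.22, -0.107, 0, 0, 0, 255],
    [0, 0.245, -0.1, 0, 0, 0, 255],
    [0, 0.245, -0.085, 0, 0, 0, 255],
    [0, 0.245, -0.085, 0, 0, 0, 255],
  ],
)

```text
clock: 4.97
position: [0.6957, 0.0162, 0.2117]
tool_rot: [-3.139, 0.001, 1.304]
force: [-0.1, 1.3, 0.3]
grip_width: 0.0001
```

Run:
```python
from h import *
from workcell import telemetry
print(telemetry.observe()['force'])
for n in ["scene","side"]:
    p,d=imaging.grab_frame(n); cv2.imwrite(f"pics/{n}3.png",p); np.save(f"pics/{n}3.npy",d)
a=cv2.imread("pics/scene3.png")[80:360,200:520];b=cv2.imread("pics/side3.png")[120:400,150:470]
cv2.imwrite("pics/c3.png",cv2.resize(np.hstack([a,b]),(800,350)))
```

```text
[-0.08299503  1.25151396  0.28331956]
```

View pics/c3.png

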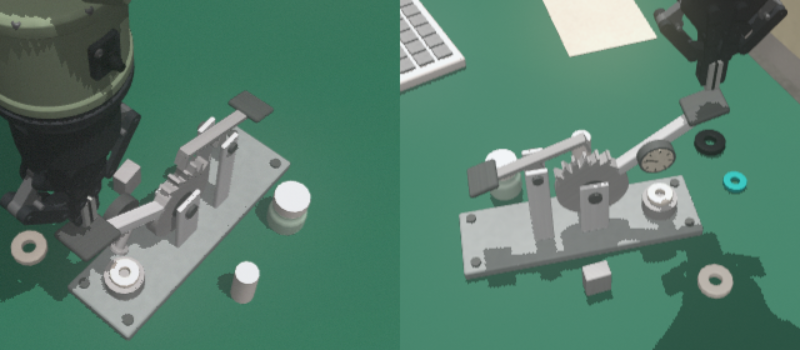

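Both views show the fingertip over the paddle, and the pawl has stayed down. I push along the paddle's arc.

Request:
carry_out(
  series=[
    [0, 0.0, 0.012, 0, 0, 0, 255],
    [0, 0.0, 0.022, 0, 0, 0, 255],
    [0, 0.004, 0.03, 0, 0, 0, 255],
    [0, 0.008, 0.038, 0, 0, 0, 255],
    [0, 0.014, 0.046, 0, 0, 0, 255],
    [0, 0.018, 0.053, 0, 0, 0, 255],
    [0, 0.022, 0.06, 0, 0, 0, 255],
    [0, 0.026, 0.067, 0, 0, 0, 255],
  ],
)

```text
clock: 6.08
position: [0.7218, 0.0093, 0.1457]
tool_rot: [-3.141, 0.0, 1.304]
force: [-3.6, 1.4, 3.8]
grip_width: -0.0003
```

Contact force is a few newtons and the arm is moving. Continuing along the arc.

Request:
carry_out(
  series=[
    [0, 0.003, 0.008, 0, 0, 0, 255],
    [0, 0.005, 0.016, 0, 0, 0, 255],
    [0, 0.008, 0.024, 0, 0, 0, 255],
    [0, 0.01, 0.032, 0, 0, 0, 255],
    [0, 0.012, 0.039, 0, 0, 0, 255],
    [0, 0.013, 0.044, 0, 0, 0, 255],
    [0, 0.013, 0.048, 0, 0, 0, 255],
    [0, 0.013, 0.05, 0, 0, 0, 255],
    [0, 0.013, 0.05, 0, 0, 0, 255],
  ],
)

```text
clock: 7.2
position: [0.7345, 0.0056, 0.0963]
tool_rot: [3.141, 0.0, 1.304]
force: [1.9, -0.1, 0.9]
grip_width: 0.0002
```

Request:
carry_out(
  series=[
    [0, 0, 0.003, 0, 0, 0, 255],
    [0, 0, 0.005, 0, 0, 0, 255],
    [0, 0, 0.005, 0, 0, 0, 255],
  ],
)

```text
clock: 7.58
position: [0.7347, 0.0056, 0.0913]
tool_rot: [3.141, -0.0, 1.304]
force: [3.3, -0.3, 3.6]
grip_width: -0.0001
```

Request:
carry_out(
  series=[
    [0, 0, 0.002, 0, 0, 0, 255],
    [0, 0, 0.003, 0, 0, 0, 255],
    [0, 0, 0.003, 0, 0, 0, 255],
  ],
)

```text
clock: 7.95
position: [0.7349, 0.0057, 0.0898]
tool_rot: [3.14, -0.0, 1.303]
force: [-0.9, -2.0, 19.6]
grip_width: 0.0001
```

Run:
```python
from h import *
from workcell import telemetry
print(telemetry.observe()['force'])
for n in ["scene","side"]:
    p,d=imaging.grab_frame(n); cv2.imwrite(f"pics/{n}4.png",p); np.save(f"pics/{n}4.npy",d)
a=cv2.imread("pics/scene4.png")[80:360,200:520];b=cv2.imread("pics/side4.png")[120:400,150:470]
cv2.imwrite("pics/c4.png",cv2.resize(np.hstack([a,b]),(800,350)))
```

```text
[-0.92721428 -2.01122024 19.599443  ]
```

View pics/c4.png

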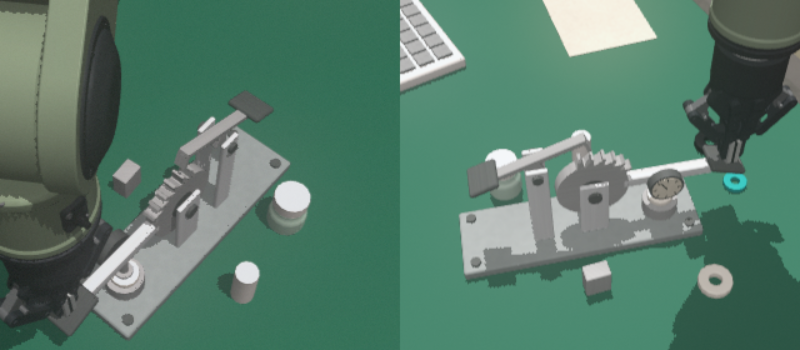

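At the stop, with force jumping to 20 N. The arm looks level, and z = 0.090 matches the fully-down height. I withdraw upward.

Request:
carry_out(
  series=[
    [0, 0, -0.01, 0, 0, 0, 255],
    [0, 0, -0.04, 0, 0, 0, 255],
    [0, 0, -0.09, 0, 0, 0, 255],
    [-0.05, 0, -0.13, 0, 0, 0, 255],
    [-0.11, 0, -0.13, 0, 0, 0, 255],
    [-0.16, 0, -0.13, 0, 0, 0, 255],
    [-0.2, 0, -0.13, 0, 0, 0, 255],
    [-0.2, 0, -0.13, 0, 0, 0, 255],
  ],
)

```text
clock: 9.05
position: [0.6799, -0.1913, 0.2178]
tool_rot: [-3.14, 0.002, 1.299]
force: [-0.1, 0.2, -0.7]
grip_width: -0.0001
```

Run:
```python
from h import *
from workcell import telemetry
np.set_printoptions(precision=4,suppress=True)
o=telemetry.observe();print(o['clock'],o['force'],o['qd'])
u=np.array([.9649,-.2626]);H=np.array([.577,.050])
for n in ["scene","side"]:
    p,d=imaging.grab_frame(n); cv2.imwrite(f"pics/{n}5.png",p);W=cloud(n,d);W0=cloud(n,np.load(f"pics/{n}0.npy"))
    r=(W[...,:2]-H)@u; t=(W[...,:2]-H)@np.array([.2626,.9649])
    m=(abs(r-.161)<.015)&(abs(t)<.015)&(W[...,2]>.06)&(d>0);Q=W[m]
    if m.sum()>20: 
        c=np.linalg.lstsq(np.c_[r[m]-.161,np.ones(m.sum())],Q[:,2],rcond=None)[0];print(n,"paddle z, slope",c[1],np.arctan(c[0]))
    m=(r<-.11)&(r>-.135)&(abs(t)<.015)&(W[...,2]>.1)&(d>0)
    c=np.linalg.lstsq(np.c_[r[m],np.ones(m.sum())],W[m][:,2],rcond=None)[0];print("tab slope",np.arctan(c[0]),W[m][:,2].mean())
    for k,Z in (("before",W0),("after",W)):
        m=((Z[...,2]>.02)&(Z[...,0]>.3)&(Z[...,0]<.9)&(abs(Z[...,1])<.2)&(Z[...,2]<.065)&(abs((Z[...,:2]-H)@np.array([.2626,.9649]))>.047)&(Z[...,2]>.02)).astype(np.uint8)
        nn,l,s,_=cv2.connectedComponentsWithStats(m)
        for i in range(1,nn):
            if s[i,4]>100: print(k,Z[l==i].mean(0))
a=cv2.imread("pics/scene5.png")[80:360,200:520];b=cv2.imread("pics/side5.png")[120:400,150:470]
cv2.imwrite("pics/c5.png",cv2.resize(np.hstack([a,b]),(800,350)))
```

```text
9.05 [-0.1156  0.1633 -0.7272] [-0.0537  0.0028 -0.0421  0.0016 -0.0124 -0.0047 -0.0293]
scene paddle z, slope 0.09012402324559741 -0.35980161013167417
tab slope 0.34869965054101365 0.1275555635464565
before [ 0.5443 -0.0275  0.0326]
before [0.5087 0.1554 0.0468]
before [0.6125 0.1462 0.048 ]
after [ 0.5443 -0.0275  0.0328]
after [0.5087 0.1554 0.0469]
after [0.6126 0.1462 0.0478]
side paddle z, slope 0.08999692829705679 -0.3558713736065674
tab slope 0.35698002945769114 0.12653541838344137
before [0.6073 0.1423 0.0545]
before [0.5006 0.1375 0.0335]
before [ 0.5401 -0.0335  0.0325]
after [0.506  0.1579 0.0554]
after [0.5039 0.1362 0.0293]
after [ 0.5401 -0.0336  0.0327]
```

View pics/c5.png

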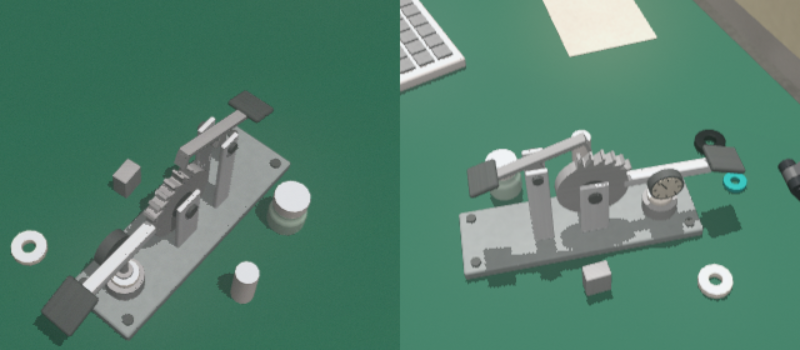

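```bash
python3 -c "
from workcell import ticket;print(ticket.job_done())"
```

```text
the job is handed in; nothing more can be done
None
```

The gauge is ready for a reading. I pressed the pawl tab down to its stop, pushed the arm down along the paddle's arc to its stop, withdrew the hand and handed the job in at about 9 s.

| Last check | Result | Expected |
|---|---|---|
| Paddle height | 90 mm in both views | 90 mm fully down |
| Paddle slope, outward | 0.36 rad | 0.35 rad |
| Tab slope | about 0.35 rad | 0.35 rad at the stop |
| Tab height | 127 mm | 127 mm at the stop |

- **Loose things:** in the scene view the tube, block and jar show no shift (under 1 mm). In the side view the block matches. The tube and jar are partly hidden there by the pawl and the arm, and the height-mask segments of those two differ before and after, so that view does not confirm them.
- **Sample:** the foot and the dial partly hide the ring after the push, so I checked it only by eye. It is still on the anvil.
- **Forces:** at most about 20 N in the readings, and about zero after withdrawing.

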